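# Load the counter shuttle and send it to the serving end

## Robot

A 6-joint arm with a two-finger parallel gripper is mounted at the origin on a cart in front of the work surface, level with it; the furniture and walls round the work are solid. World frame = base frame: x ahead of the robot, y to its left, z up, the work surface at z = 0. Lengths are in m, angles in rad, forces in N, time in s.
With the tool pointing down it reaches from about 0.375 to 0.9 m from the base axis. Payload 3.1 kg.
Tool frame: the origin (TCP) lies at the very end of the fingers, on their centre line; the grasp point (between the pads) lies 19 mm behind it; z points along the fingers, y is the line along which they close (so a half turn about z gives the same grasp; the last joint's range is limited). The gripper opens to 85 mm and grips with 20 to 120 N. Pads are 22 mm wide; open, the fingers measure 114 mm over their backs; the gripper's body (76 mm by 85 mm) begins 54 mm behind the grasp point. The pads swing forward as they close: fully open they stand 13 mm farther back than shut.
Start: joints at [-1.379, 0.527, 1.433, -0, 1.181, -0.178], TCP at [0.226, -0.582, 0.231] pointing down, gripper open.
Joint ranges: [-3.08, 3.08], [-0.75, 2.2], [0.22, 2.44], [-1.43, 4.57], [0, 2.65], [-2.85, 2.85]. Speed limits (rad/s): [2.79, 2.79, 3.14, 3.14, 3.14, 3.14].

## Interface

Orientations are given as a unit quaternion [x, y, z, w].
In Python, from station import manip gives the robot as it stands.
- The arm moves only by the shell command python3 -m handwheel 'ROWS' [FORCE]. ROWS is JSON, a list of rows, each a list of 7 numbers: the shift along the world's x, y, z in mm, then the turn, a rotation vector about the world's x, y, z in degrees, then the opening, from 0 (shut) to 1 (fully open). A call has exactly 10 rows; each row shifts and turns the commanded pose from where the row before left it; what a row does not reach is not made up. A row lasts 1/8 s, in which the tool goes at most 62.5 mm and 10.7 degrees, less where a joint would pass 70% of its speed; a pose out of reach is approached as far as the arm can. A call is refused whole if a number of a shift passes 62.5 or a number of a turn 10.7, either way. A call with a gripper value outside its range is refused whole. The fingers move at their own pace and stop on an object; FORCE is the grip in N (left out, the last holds). Time passes only in rows, so rows that do not move let the fingers close, or fill a call up. It gives the time, the measured TCP pose, the force, the opening and the grip force at its end, in the units of the state.
- manip.sense(): the state, without advancing time (a new reading comes with each control period).
- manip.snapshot(name): name is "scene" or "top" or "wrist"; returns the picture (384x512x3 uint8, red, green, blue); there is no depth.
- manip.get_calibration(name): a dict with "K" (3x3 intrinsics, pixels), "rvec" (rotation vector, rad) and "tvec" (3), from world to camera coordinates, as OpenCV has them. Camera axes: x right, y down, z forward; pixel columns grow to the right and rows downward; lengths in m; the calibration is good to about 2 mm. The wrist camera is an equidistant fisheye: a pixel r from the principal point sees the ray r / f radians off the axis. A picture is of the moment at which its call begins: read the wrist's pose just before it. get_calibration takes no time and is no camera call; for the wrist camera it gives the pose at the moment of the call.
- manip.sign_off(): hands the job in; it is judged then, once.
The state is a dict: "t": time; "q": joint angles; "qd": joint speeds; "tau": joint torques, N m; "tcp_pos": TCP position; "tool_rot": TCP orientation; "force": force on the tool from outside, world axes, zero at the start; "ft_torque": the same for the moment, N m; "finger_gap": opening from 0.0 (shut) to 1.0 (fully open); "gripper_force": force on a finger pad.
Only numpy, scipy, OpenCV 4.12 (cv2) and the standard library are available. Lean on these libraries where they do the work, as an engineer would, in place of code of your own. Each camera call takes 0.05 s, during which the arm holds its last target. There are 200 camera calls.

## Task

Roll the counter shuttle to the right-hand end of its track and push its brake lever fully down to lock it there; then stand all the lidded sauce cups from the counter upright on the floor of its tray, and after that push the tray's front gate up until it is shut. Then flick the brake lever back up, roll the loaded shuttle slowly to the left-hand end of the track and push the brake lever fully down again. Leave the bell, the card terminal and the paper roll where they are.

Things in the scene. Friction and masses are not known exactly. Their poses are not given: they have to be found in the camera images.
- track: dark steel base plate of the shuttle track, 170 x 500 x 8 mm, fixed. Origin at the centre of its underside; y runs along the track to the left-hand (serving) end, x away from the robot, z up. Black buffers 37 mm high at both ends; two pairs of steel stop blocks, 42 mm high, catch the brake pin, one pair at each end position of the shuttle.
- carriage (a joint): position of the shuttle along the track's +y, in m: 0 at the right-hand (loading) end stop, 0.150 at the left-hand (serving) end stop. It runs on wheels with about 1.2 N of friction plus 4 N per m/s; with the brake down at either end it can move only about 4 mm.
- tray (a point): centre of the tray's floor on the shuttle, 54 mm above the counter; axes as the track's. The inner floor is 150 mm (x) x 230 mm (y), enough for two cups by two, with aluminium walls 5 mm thick and 21 mm high on the far side and both ends, and the gate on the near (-x) side.
- post_top (a point): centre of the top of the shuttle's grab post: an upright black round rod, 18 mm diameter, 68 mm long, at the left (+y) end of the shuttle, at (0, 146, 68) mm in the tray's frame. Rolls with the shuttle; take hold of it or push against it to roll the shuttle.
- brake (a joint): brake lever angle in rad: 0 = fully up (lever 0.75 rad above level), 0.75 = fully down (lever level, locked). Below 0.2 is up and free, above 0.65 is down. It stays where it is left; turning it takes about 0.2 N m (3 N at the bar). It goes right down only when the shuttle is within about 4 mm of one of its two end stops, where its pin drops between the stop blocks.
- brake_bar (a point): centre of the bar at the tip of the brake lever: black, round, 12 mm diameter, 52 mm long, along y. The lever's hinge (along y) is at (-30, -136, 31) mm in the tray's frame and it reaches 75 mm towards the robot. Bar centre in the tray's frame: up (-85, -154, 82), down (-105, -154, 31), free space round it. Push it down from above; to flick it up, pinch the bar and lift it round its arc.
- gate (a joint): front gate angle in rad: 0 = shut (upright), 0.95 = open, leaning out towards the robot. Stays where it is left; about 0.05 N m (1 N at the edge) moves it. Shut means below 0.1.
- gate_edge (a point): middle of the gate's upper edge, a 9 mm round rod 226 mm long along y on a 220 mm wide panel. It is 47 mm from the gate's hinge, which runs along y at x = -78.5, z = 1 mm in the tray's frame. Push it away from the robot (+x) to shut the gate.
- red_cup_1: clear sauce cup with pale red sauce, the size of the other cups: lid 69 mm diameter (64 mm to grip), 36 mm high, about 50 g. Stiff, slightly tapered, its lid fixed on; origin at the centre of the underside, z up. It may be absent (None).
- red_cup_2: second clear sauce cup with pale red sauce, the size of the other cups: lid 69 mm diameter (64 mm to grip), 36 mm high, about 50 g. Stiff, slightly tapered, its lid fixed on; origin at the centre of the underside, z up. It may be absent (None).
- white_cup_1: clear sauce cup with white sauce, the size of the other cups: lid 69 mm diameter (64 mm to grip), 36 mm high, about 50 g. Stiff, slightly tapered, its lid fixed on; origin at the centre of the underside, z up. It may be absent (None).
- white_cup_2: second clear sauce cup with white sauce, the size of the other cups: lid 69 mm diameter (64 mm to grip), 36 mm high, about 50 g. Stiff, slightly tapered, its lid fixed on; origin at the centre of the underside, z up. It may be absent (None).
- service_bell: domed steel counter bell on a black foot, 76 mm diameter, 54 mm high; leave alone. Origin at the centre of the underside.
- card_terminal: black card terminal with keys, 165 x 68 x 52 mm; leave alone. Origin at the centre of the underside.
- till_roll: white till paper roll standing on end, 64 mm diameter, 57 mm high; leave alone. Origin at the centre of the underside.
Mind the look-alikes: they are no part of the job. What is shaped like the white_cup_1 but blue or orange is not meant.

How it is judged:
On the way, in this order (a step that is already met when the one before it is completed fails the run):
1. the shuttle stands at the right-hand end with its brake down (value of joint carriage below 0.01 m and value of joint brake above 0.65 rad), for 0.2 s.
2. all cups stand upright and released on the tray's floor, brake still down at the right-hand end (all of step 1 and x of red_cup_1 in the frame of tray between -0.055 and 0.055 m and y of red_cup_1 in the frame of tray between -0.095 and 0.095 m and z of red_cup_1 in the frame of tray between -0.008 and 0.01 m and angle between each of red_cup_1, red_cup_2, white_cup_1, white_cup_2's own z axis and vertical below 0.15 rad and x of red_cup_2 in the frame of tray between -0.055 and 0.055 m and y of red_cup_2 in the frame of tray between -0.095 and 0.095 m and z of red_cup_2 in the frame of tray between -0.008 and 0.01 m and x of white_cup_1 in the frame of tray between -0.055 and 0.055 m and y of white_cup_1 in the frame of tray between -0.095 and 0.095 m and z of white_cup_1 in the frame of tray between -0.008 and 0.01 m and x of white_cup_2 in the frame of tray between -0.055 and 0.055 m and y of white_cup_2 in the frame of tray between -0.095 and 0.095 m and z of white_cup_2 in the frame of tray between -0.008 and 0.01 m and linear speed of each of red_cup_1, red_cup_2, white_cup_1, white_cup_2 below 0.03 m/s and contact force between the fingers and red_cup_1 below 0.3 N and contact force between the fingers and red_cup_2 below 0.3 N and contact force between the fingers and white_cup_1 below 0.3 N and contact force between the fingers and white_cup_2 below 0.3 N), for 0.3 s.
3. the gate is shut, cups aboard, brake still down (all of step 1 and x of red_cup_1 in the frame of tray between -0.055 and 0.055 m and y of red_cup_1 in the frame of tray between -0.095 and 0.095 m and z of red_cup_1 in the frame of tray between -0.008 and 0.01 m and angle between each of red_cup_1, red_cup_2, white_cup_1, white_cup_2's own z axis and vertical below 0.15 rad and x of red_cup_2 in the frame of tray between -0.055 and 0.055 m and y of red_cup_2 in the frame of tray between -0.095 and 0.095 m and z of red_cup_2 in the frame of tray between -0.008 and 0.01 m and x of white_cup_1 in the frame of tray between -0.055 and 0.055 m and y of white_cup_1 in the frame of tray between -0.095 and 0.095 m and z of white_cup_1 in the frame of tray between -0.008 and 0.01 m and x of white_cup_2 in the frame of tray between -0.055 and 0.055 m and y of white_cup_2 in the frame of tray between -0.095 and 0.095 m and z of white_cup_2 in the frame of tray between -0.008 and 0.01 m and value of joint gate below 0.1 rad), for 0.2 s.
4. the brake is flicked up with the loaded shuttle still at the right-hand end (x of red_cup_1 in the frame of tray between -0.055 and 0.055 m and y of red_cup_1 in the frame of tray between -0.095 and 0.095 m and z of red_cup_1 in the frame of tray between -0.008 and 0.01 m and angle between each of red_cup_1, red_cup_2, white_cup_1, white_cup_2's own z axis and vertical below 0.15 rad and x of red_cup_2 in the frame of tray between -0.055 and 0.055 m and y of red_cup_2 in the frame of tray between -0.095 and 0.095 m and z of red_cup_2 in the frame of tray between -0.008 and 0.01 m and x of white_cup_1 in the frame of tray between -0.055 and 0.055 m and y of white_cup_1 in the frame of tray between -0.095 and 0.095 m and z of white_cup_1 in the frame of tray between -0.008 and 0.01 m and x of white_cup_2 in the frame of tray between -0.055 and 0.055 m and y of white_cup_2 in the frame of tray between -0.095 and 0.095 m and z of white_cup_2 in the frame of tray between -0.008 and 0.01 m and value of joint brake below 0.2 rad and value of joint gate below 0.1 rad and value of joint carriage below 0.05 m), for 0.1 s.
5. the loaded shuttle has rolled to the left-hand end, brake up (x of red_cup_1 in the frame of tray between -0.055 and 0.055 m and y of red_cup_1 in the frame of tray between -0.095 and 0.095 m and z of red_cup_1 in the frame of tray between -0.008 and 0.01 m and angle between each of red_cup_1, red_cup_2, white_cup_1, white_cup_2's own z axis and vertical below 0.15 rad and x of red_cup_2 in the frame of tray between -0.055 and 0.055 m and y of red_cup_2 in the frame of tray between -0.095 and 0.095 m and z of red_cup_2 in the frame of tray between -0.008 and 0.01 m and x of white_cup_1 in the frame of tray between -0.055 and 0.055 m and y of white_cup_1 in the frame of tray between -0.095 and 0.095 m and z of white_cup_1 in the frame of tray between -0.008 and 0.01 m and x of white_cup_2 in the frame of tray between -0.055 and 0.055 m and y of white_cup_2 in the frame of tray between -0.095 and 0.095 m and z of white_cup_2 in the frame of tray between -0.008 and 0.01 m and value of joint brake below 0.2 rad and value of joint gate below 0.1 rad and value of joint carriage above 0.14 m), for 0.1 s.
At the end, for the whole second after the job is handed in: The shuttle is within 10 mm of the left-hand end stop, the brake is down (joint above 0.65), the gate is shut (below 0.1 rad), and every cup present stands upright (within 0.15 rad) and at rest on the tray's floor (origin within 55 mm in x and 95 mm in y of its centre) (x of red_cup_1 in the frame of tray between -0.055 and 0.055 m and y of red_cup_1 in the frame of tray between -0.095 and 0.095 m and z of red_cup_1 in the frame of tray between -0.008 and 0.01 m and angle between each of red_cup_1, red_cup_2, white_cup_1, white_cup_2's own z axis and vertical below 0.15 rad and x of red_cup_2 in the frame of tray between -0.055 and 0.055 m and y of red_cup_2 in the frame of tray between -0.095 and 0.095 m and z of red_cup_2 in the frame of tray between -0.008 and 0.01 m and x of white_cup_1 in the frame of tray between -0.055 and 0.055 m and y of white_cup_1 in the frame of tray between -0.095 and 0.095 m and z of white_cup_1 in the frame of tray between -0.008 and 0.01 m and x of white_cup_2 in the frame of tray between -0.055 and 0.055 m and y of white_cup_2 in the frame of tray between -0.095 and 0.095 m and z of white_cup_2 in the frame of tray between -0.008 and 0.01 m and linear speed of each of red_cup_1, red_cup_2, white_cup_1, white_cup_2 below 0.02 m/s and value of joint carriage above 0.14 m and value of joint brake above 0.65 rad and value of joint gate below 0.1 rad); the robot touches nothing.
It fails at once if the bell, card terminal or paper roll is moved by more than 30 mm (distance of any of service_bell, card_terminal, till_roll from where it was at the start of the episode above 0.03 m).
It fails at once if the shuttle is rolled faster than 0.45 m/s (velocity of joint carriage above 0.45 m/s or velocity of joint carriage below -0.45 m/s).
Of red_cup_1, red_cup_2, white_cup_1, white_cup_2 only 2 to 4 are there at a start; the rules pass over those that are not, and their reading is None.
At some moment in a run one of red_cup_1, red_cup_2, white_cup_1, white_cup_2 may be knocked a few centimetres aside while the robot is not near it.
It also fails if it takes over 210 s, if anything falls off the work surface, if the arm or the gripper's body presses on something with over 40 N, if the wrist force passes 120 N, or if a joint passes its speed limit or range.

## Working session

There is one attempt and no reset: what is moved stays moved. The work goes in short steps, Python scripts to look and compute and a shell command to move; the robot and the scene stay as the last step left them, time stands still between calls to the robot, and variables do not carry over. Pictures are saved under pics/ and viewed, at most 17 in all, crops included, and the job is handed in when it is done.

```bash
mkdir -p pics; cat > h.py <<'E'
import numpy as np, cv2
from station import manip
def snap(n,f):
    im=manip.snapshot(n); cv2.imwrite('pics/'+f,im[:,:,::-1]); return im
def ray(n,u,v,cal=None):
    c=cal or manip.get_calibration(n); K=np.array(c['K']);R,_=cv2.Rodrigues(np.array(c['rvec'],float));t=np.array(c['tvec'],float).ravel()
    x=(u-K[0,2])/K[0,0];y=(v-K[1,2])/K[1,1]
    if n=='wrist':
        r=np.hypot(x,y); d=np.array([np.sin(r)*x/max(r,1e-9),np.sin(r)*y/max(r,1e-9),np.cos(r)])
    else: d=np.array([x,y,1])
    return -R.T@t, R.T@d
def at(n,u,v,z,cal=None):
    o,d=ray(n,u,v,cal); return o+d*(z-o[2])/d[2]
def proj(n,P,cal=None):
    c=cal or manip.get_calibration(n); K=np.array(c['K']);R,_=cv2.Rodrigues(np.array(c['rvec'],float));t=np.array(c['tvec'],float).ravel()
    p=R@np.array(P,float)+t
    if n=='wrist':
        r=np.hypot(p[0],p[1]);a=np.arctan2(r,p[2]);xy=p[:2]/max(r,1e-9)*a
    else: xy=p[:2]/p[2]
    return K[0,0]*xy[0]+K[0,2],K[1,1]*xy[1]+K[1,2]
E
python3 - <<'E'
from h import *
a=snap('top','t0.png');b=snap('scene','s0.png')
cv2.imwrite('pics/t0b.png',cv2.resize(a[:,:,::-1],(800,600),interpolation=3))
cv2.imwrite('pics/s0b.png',cv2.resize(b[:,:,::-1],(800,600),interpolation=3))
for n in('top','scene'):
    o,d=ray(n,256,192);print(n,o,d)
s=manip.sense();print(s['tcp_pos'],s['tool_rot'],s['force'],s['t'])
E
```

```text
top [0.392339   0.05023334 1.48849887] [ 0.08138927  0.00658844 -0.99668132]
scene [-0.52871211 -0.79099742  1.27528401] [ 0.57165637  0.46806967 -0.67393893]
[ 0.22637635 -0.5818616   0.23042714] [ 9.82864330e-01  1.84327784e-01 -1.14414324e-05 -9.88638176e-04] [ 0.1824986   0.43432808 -0.26922788] 0.1
```

View pics/t0b.png

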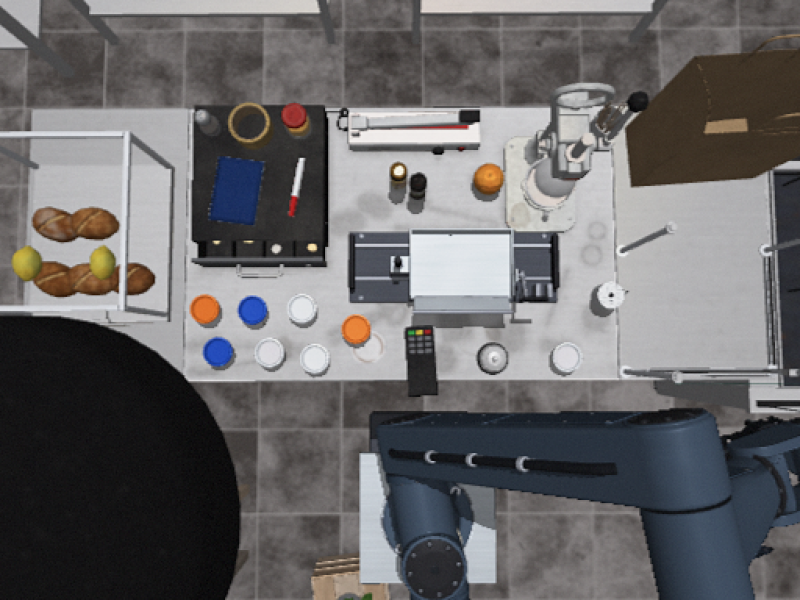

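View pics/s0b.png

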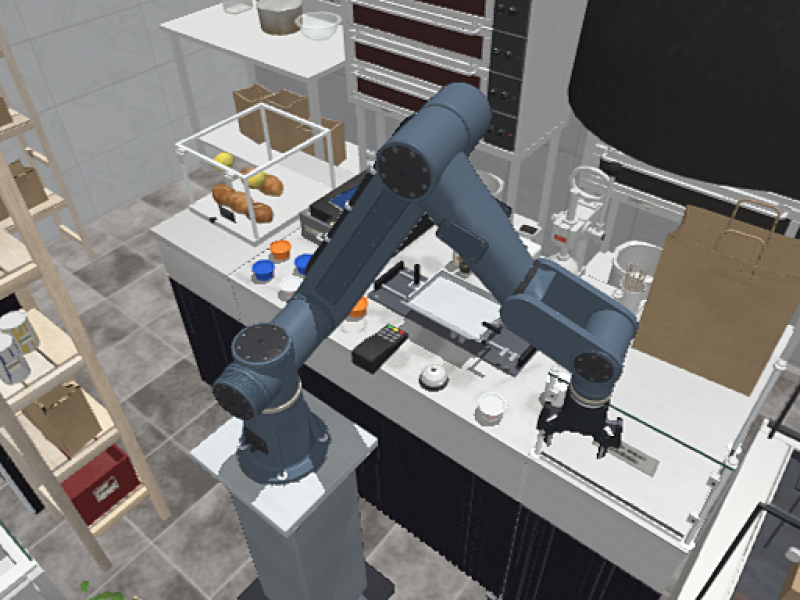

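Left in the top view is +y. Candidate whites are at (302,308), (269,352), (314,358), (566,357), something under (368,347), and (610,295). I'll check them in an enlarged crop.

```bash
python3 - <<'E'
import cv2,numpy as np
a=cv2.imread('pics/t0.png')
c=lambda x0,x1,y0,y1,s:cv2.resize(a[y0:y1,x0:x1],None,fx=s,fy=s,interpolation=2)
l=c(118,258,180,245,5.6);r=c(210,410,138,245,4)
l=cv2.resize(l,(700,325));r=cv2.resize(r,(500,268));
cv2.imwrite('pics/c1.png',np.vstack([l,cv2.copyMakeBorder(r,0,0,0,200,0)]))
E
```

```text
(no output)
```

View pics/c1.png

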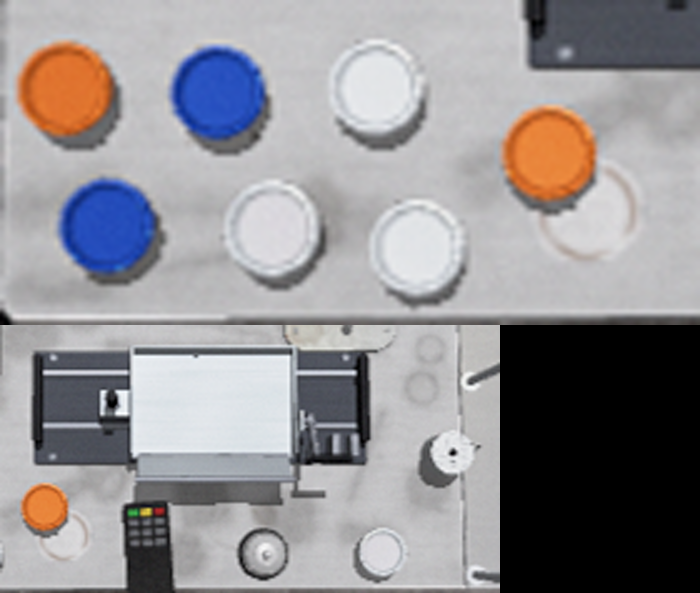

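Crop shows: full-image whites at (193.6,197.6) and (201.4,229.6) (white sauce), pinkish at (172.6,226) and (362.4,228.8) – four cups; blue/orange are look-alikes, (225+,213) is a flat stain ring, the hole-topped (391,189) is the till roll.

```bash
python3 - <<'E'
from h import *
a=cv2.imread('pics/t0.png')[:,:,::-1]
for n,u,v,z in [('w',193.6,197.6,.036),('w',201.4,229.6,.036),('r',172.6,226,.036),('r',362.4,228.8,.036),('roll',391,189,.057),('bell',315,229,.05),('orange',228,211,.036),('term head',269,212,.05),('term tail',270,252,.05)]:
    print(n,at('top',u,v,z)[:2].round(3),a[int(v)-4:int(v)+5,int(u)-4:int(u)+5].mean((0,1)).round())
o=lambda x,y:(210+x/2.5,138+(y-325)/2.5)
for n,x,y,z in [('tk nl',34,463,.008),('tk fl',34,352,.008),('tk nr',368,463,.008),('tk fr',368,352,.008),('post',111,398,.122),('tray fl',131,346,.075),('tray fr',298,346,.075),('barl',292,495,.136),('barr',326,495,.136),('gateedge l',136,478,.08),('gate r',294,480,.08)]:
    print(n,at('top',*o(x,y),z)[:2].round(3))
E
```

```text
w [0.491 0.288] [227. 229. 231.]
w [0.374 0.259] [225. 228. 230.]
r [0.387 0.364] [218. 216. 221.]
r [ 0.376 -0.327] [218. 217. 221.]
roll [ 0.519 -0.428] [204. 205. 208.]
bell [ 0.376 -0.153] [197. 197. 198.]
orange [0.442 0.162] [233. 133.  59.]
term head [0.437 0.013] [86. 74. 55.]
term tail [0.294 0.01 ] [64. 62. 62.]
tk nl [0.509 0.181]
tk fl [0.677 0.182]
tk nr [ 0.508 -0.318]
tk fr [ 0.676 -0.321]
post [0.59  0.065]
tray fl [0.672 0.036]
tray fr [ 0.672 -0.204]
barl [ 0.454 -0.182]
barr [ 0.454 -0.228]
gateedge l [0.482 0.03 ]
gate r [ 0.478 -0.194]
```

```bash
python3 -m handwheel '[[25,38,7,0,0,6.9,1],[25,38,7,0,0,6.9,1],[25,38,7,0,0,6.9,1],[25,38,7,0,0,6.9,1],[25,38,7,0,0,6.9,1],[25,38,7,0,0,6.9,1],[25,38,7,0,0,6.9,1],[25,38,7,0,0,6.9,1],[25,38,7,0,0,6.9,1],[25,38,7,0,0,6.9,1]]'
python3 - <<'E'
from h import *
b=snap('wrist','w1.png')
cv2.imwrite('pics/w1b.png',cv2.resize(b[:,:,::-1],(800,600),interpolation=3))
s=manip.sense();print(s['tcp_pos'],s['tool_rot'],s['t'],manip.get_calibration('wrist')['K'])
print(*[np.round(proj('wrist',P),1) for P in [(.507,-.238,.136),(.487,-.238,.085),(.592,.065,.122),(.59,-.084,.054)]])
print(np.round(proj('top',(.507,-.238,.136)),1),ray('wrist',256,192))
E
```

```text
t: 1.35
tcp_pos: [0.4769, -0.201, 0.3012]
tool_rot: [0.704, 0.71, -0.0, -0.0]
force: [1.3, -0.5, -0.6]
finger_gap: 0.999
gripper_force: 0.0
[ 0.47955506 -0.19674444  0.30223955] [ 7.02103460e-01  7.12070470e-01  2.52533001e-03 -1.75492560e-05] 1.4 [[297.31863964   0.         254.09933481]
 [  0.         297.31863964 191.40615821]
 [  0.           0.           1.        ]]
[277.7 211.1] [259.  196.5] [354.5 -42. ] [338.1  79.7]
[343.1 190.6] (array([ 0.47734199, -0.11774691,  0.44650438]), array([ 0.01491452, -0.3013943 , -0.95338294]))
```

View pics/w1b.png

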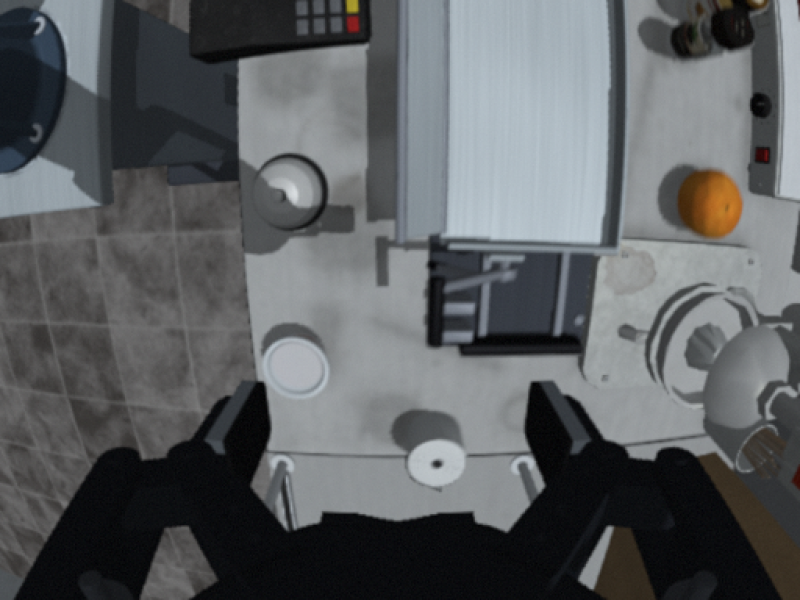

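The wrist view shows the brake bar up at (435,318), where predicted (434,330), tray and gate as expected. Next: over the grab post and a close look.

```bash
python3 -m handwheel '[[14,33,-12,0,0,0,1],[14,33,-12,0,0,0,1],[14,33,-12,0,0,0,1],[14,33,-12,0,0,0,1],[14,33,-12,0,0,0,1],[14,33,-12,0,0,0,1],[14,34,-14,0,0,0,1],[14,34,-14,0,0,0,1],[0,0,0,0,0,0,1],[0,0,0,0,0,0,1]]'
python3 - <<'E'
from h import *
b=snap('wrist','w2.png');s=manip.sense();print(s['tcp_pos'],s['tool_rot'])
print(np.round(proj('wrist',(.592,.065,.122)),1))
cv2.imwrite('pics/w2b.png',cv2.resize(b[:,:,::-1],(640,480),interpolation=3))
E
```

```text
t: 2.65
tcp_pos: [0.5881, 0.0631, 0.201]
tool_rot: [0.706, 0.709, -0.001, -0.0]
force: [-1.2, 1.0, -0.1]
finger_gap: 1.0
gripper_force: 0.0
[0.5882499  0.062702   0.20136547] [ 7.05827251e-01  7.08383949e-01 -2.68579087e-04  2.11048943e-05]
[259.3 198.8]
```

View pics/w2b.png

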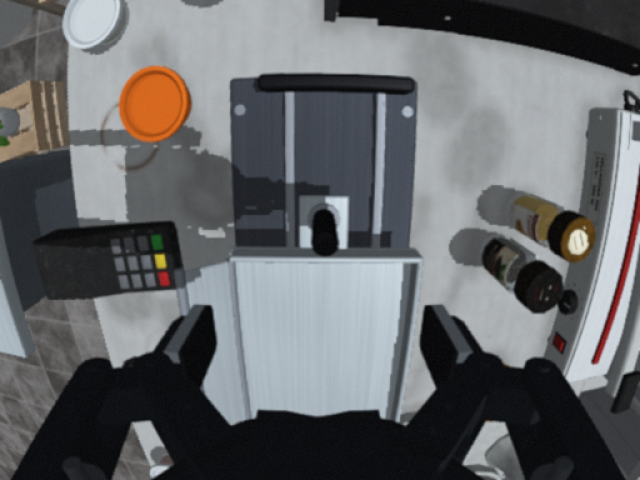

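```bash
python3 - <<'E'
from h import *
print(at('wrist',324/1.25,243/1.25,.122))
print([at('wrist',x/1.25,y/1.25,.008)[:2].round(4) for x,y in[(231,80),(417,80),(230,248)]],at('wrist',232/1.25,258/1.25,.075),at('wrist',420/1.25,258/1.25,.075))
E
python3 -m handwheel '[[3,5,-15,0,0,0,1],[0,0,-15,0,0,0,1],[0,0,-20,0,0,0,1],[0,0,-20,0,0,0,1],[0,0,-20,0,0,0,1],[0,0,-20,0,0,0,1],[0,0,0,0,0,0,0],[0,0,0,0,0,0,0],[0,0,0,0,0,0,0],[0,0,0,0,0,0,0]]' 25
```

```text
[0.59184732 0.06866223 0.122     ]
[array([0.5091, 0.1852]), array([0.6774, 0.1869]), array([0.5023, 0.0254])] [0.52024392 0.04028109 0.075     ] [0.66958129 0.04086289 0.075     ]
t: 3.95
tcp_pos: [0.5925, 0.0685, 0.0922]
tool_rot: [0.706, 0.709, 0.001, 0.001]
force: [-0.3, -1.1, 0.9]
finger_gap: 0.201
gripper_force: 26.2
```

Post gripped (gap 17 mm). Roll right ~65 mm.

```bash
python3 -m handwheel '[[0,-6,0,0,0,0,0],[0,-6,0,0,0,0,0],[0,-6,0,0,0,0,0],[0,-7,0,0,0,0,0],[0,-7,0,0,0,0,0],[0,-7,0,0,0,0,0],[0,-7,0,0,0,0,0],[0,-6,0,0,0,0,0],[0,-4,0,0,0,0,0],[0,0,0,0,0,0,0]]' 40
python3 -m handwheel '[[0,-1,0,0,0,0,0],[0,-1,0,0,0,0,0],[0,-1,0,0,0,0,0],[0,-1,0,0,0,0,0],[0,-1,0,0,0,0,0],[0,-1,0,0,0,0,0],[0,-1,0,0,0,0,0],[0,-1,0,0,0,0,0],[0,0,0,0,0,0,0],[0,0,0,0,0,0,0]]'
```

```text
t: 5.2
tcp_pos: [0.5923, 0.0111, 0.0922]
tool_rot: [0.706, 0.708, 0.0, 0.001]
force: [0.8, -1.4, 5.3]
finger_gap: 0.197
gripper_force: 39.5
t: 6.45
tcp_pos: [0.5923, 0.0083, 0.0922]
tool_rot: [0.706, 0.708, 0.003, -0.001]
force: [3.1, 14.5, 6.2]
finger_gap: 0.197
gripper_force: 39.6
```

At the stop (14.5 N). Release, lift, go above the bar at ~(.505,-.292).

```bash
python3 -m handwheel '[[0,4,0,0,0,0,0.8],[0,0,0,0,0,0,0.8],[0,0,0,0,0,0,0.8],[0,0,40,0,0,0,0.8],[0,0,58,0,0,0,0.8],[0,0,10,0,0,0,0],[-15,-50,0,0,0,0,0],[-15,-50,0,0,0,0,0],[-15,-50,0,0,0,0,0],[-15,-50,0,0,0,0,0]]'
python3 -m handwheel '[[-15,-50,0,0,0,0,0],[-14,-50,0,0,0,0,0],[0,0,0,0,0,0,0],[0,0,0,0,0,0,0],[0,0,0,0,0,0,0],[0,0,0,0,0,0,0],[0,0,0,0,0,0,0],[0,0,0,0,0,0,0],[0,0,0,0,0,0,0],[0,0,0,0,0,0,0]]'
python3 - <<'E'
from h import *
b=snap('wrist','w3.png');s=manip.sense();print(s['tcp_pos'])
print(np.round(proj('wrist',(.507,-.292,.136)),1),np.round(proj('wrist',(.592,-.138,.054)),1))
cv2.imwrite('pics/w3b.png',cv2.resize(b[:,:,::-1],(640,480),interpolation=3))
E
```

```text
t: 7.7
tcp_pos: [0.53, -0.193, 0.1983]
tool_rot: [0.706, 0.709, -0.0, -0.001]
force: [0.5, -0.7, 0.4]
finger_gap: -0.001
gripper_force: 0.0
t: 8.95
tcp_pos: [0.5026, -0.2915, 0.1993]
tool_rot: [0.706, 0.709, 0.0, 0.0]
force: [0.3, -0.5, 0.0]
finger_gap: -0.001
gripper_force: 0.0
[ 0.50247362 -0.29151913  0.19931732]
[260.7 209.3] [346.4  30.9]
```

View pics/w3b.png

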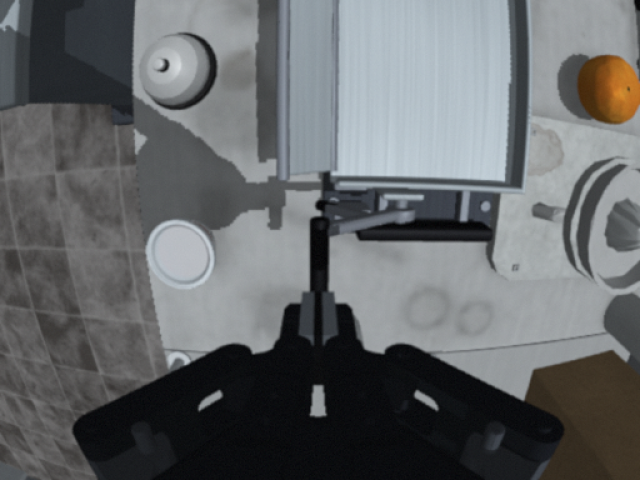

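Bar is directly below the fingers at (319,255), along the image's vertical. Push down.

```bash
python3 -m handwheel '[[0,0,-25,0,0,0,0],[0,0,-25,0,0,0,0],[0,0,-8,0,0,0,0],[-3,0,-8,0,0,0,0],[-3,0,-8,0,0,0,0],[-3,0,-8,0,0,0,0],[-2,0,-8,0,0,0,0],[-2,0,-8,0,0,0,0],[-2,0,-8,0,0,0,0],[0,0,-4,0,0,0,0]]'
python3 -m handwheel '[[0,0,-2,0,0,0,0],[0,0,-2,0,0,0,0],[0,0,-1,0,0,0,0],[0,0,0,0,0,0,0],[0,0,0,0,0,0,0],[0,0,0,0,0,0,0],[0,0,0,0,0,0,0],[0,0,0,0,0,0,0],[0,0,0,0,0,0,0],[0,0,0,0,0,0,0]]'
```

```text
t: 10.25
tcp_pos: [0.4879, -0.292, 0.0897]
tool_rot: [0.706, 0.709, -0.0, 0.001]
force: [-4.8, 1.6, 23.2]
finger_gap: -0.0
gripper_force: 11.4
t: 11.5
tcp_pos: [0.488, -0.2921, 0.0889]
tool_rot: [0.705, 0.709, -0.0, 0.001]
force: [-8.0, 3.2, 32.7]
finger_gap: -0.001
gripper_force: 16.2
```

Lever is down (33 N at z .089). Now over the right-hand pinkish cup, turned to close along y.

```bash
python3 -m handwheel '[[0,0,30,0,0,0,0],[0,0,30,0,0,-10,0.2],[-14,-4,4,0,0,-10,1],[-14,-4,4,0,0,-10,1],[-14,-4,4,0,0,-10,1],[-14,-4,4,0,0,-10,1],[-14,-4,4,0,0,-10,1],[-14,-5,4,0,0,-10,1],[-14,-5,4,0,0,-10,1],[-14,-5,0,0,0,-10,1]]'
python3 - <<'E'
from h import *
for i in range(4): manip.snapshot('top')
c=manip.get_calibration('wrist');b=snap('wrist','w4.png');s=manip.sense();print(s['tcp_pos'],s['tool_rot'],s['finger_gap'],ray('wrist',256,192,c))
u,v=proj('wrist',(.376,-.327,.036));print(u,v)
cv2.imwrite('pics/w4b.png',cv2.resize(b[:,:,::-1],(640,480),interpolation=3))
E
```

```text
t: 12.75
tcp_pos: [0.3758, -0.3271, 0.1722]
tool_rot: [1.0, -0.001, 0.001, 0.001]
force: [0.2, 0.0, -0.2]
finger_gap: 1.0
gripper_force: 0.0
[ 0.37611453 -0.32659839  0.17212446] [9.99994481e-01 3.30393111e-03 3.40970652e-04 7.56321637e-05] 1.0007395792809333 (array([ 0.45297731, -0.32441447,  0.3161302 ]), array([-0.30435549, -0.00820361, -0.95252319]))
256.3888825111023 179.91834633166877
```

View pics/w4b.png

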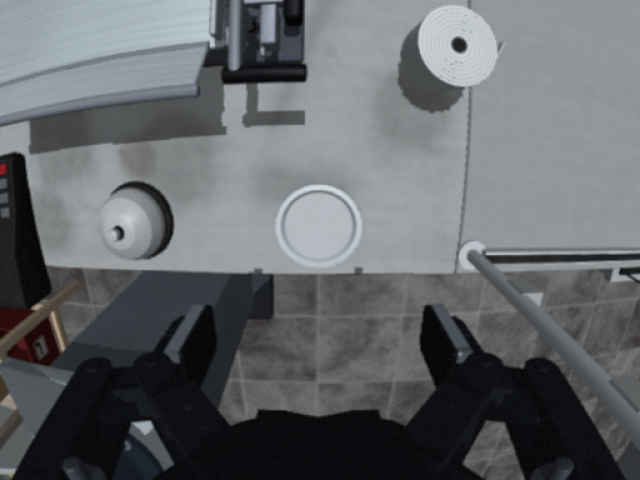

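Pinkish cup centred at (319,225), matching the prediction within 1 mm; the bar is seen down at (265,74). Grasp.

```bash
python3 -m handwheel '[[0,0,-50,0,0,0,1],[0,0,-50,0,0,0,1],[0,0,-40,0,0,0,1],[0,0,-20,0,0,0,1],[0,0,-8,0,0,0,1],[0,0,0,0,0,0,1],[0,0,0,0,0,0,0.5],[0,0,0,0,0,0,0.5],[0,0,0,0,0,0,0.5],[0,0,0,0,0,0,0.5]]' 25
python3 -m handwheel '[[0,0,10,0,0,0,0.5],[0,0,30,0,0,0,0.5],[0,0,50,0,0,0,0.5],[0,0,50,0,0,0,0.5],[20,13,15,0,0,0,0.5],[30,18,0,0,0,0,0.5],[30,18,0,0,0,0,0.5],[30,18,0,0,0,0,0.5],[30,18,0,0,0,0,0.5],[0,0,0,0,0,0,0.5]]'
```

```text
t: 14.25
tcp_pos: [0.3761, -0.3271, 0.0058]
tool_rot: [1.0, 0.002, 0.001, 0.001]
force: [0.4, 0.6, 7.6]
finger_gap: 0.734
gripper_force: 26.4
t: 15.5
tcp_pos: [0.5171, -0.2402, 0.16]
tool_rot: [1.0, 0.004, 0.001, 0.0]
force: [-0.5, -0.1, -0.9]
finger_gap: 0.727
gripper_force: 27.8
```

```bash
python3 - <<'E'
from h import *
c=manip.get_calibration('wrist');b=snap('wrist','w5.png');s=manip.sense();print(s['tcp_pos'])
import pickle;pickle.dump(c,open('c5.pkl','wb'))
T=np.array([.592,-.138,.054])
m=cv2.resize(b[:,:,::-1],(800,600),interpolation=3)
for d in [(.075,.115,.0),(.075,-.115,0),(-.075,-.115,0),(-.075,.115,0),(.08,-.12,.021),(.08,.12,.021),(0,.146,.068),(-.105,-.154,.031),(-.105,-.128,.031),(-.105,-.18,.031)]:
    u,v=proj('wrist',T+d,c); cv2.circle(m,(int(u*1.5625),int(v*1.5625)),4,(0,0,255),1)
cv2.imwrite('pics/w5b.png',m)
E
```

```text
[ 0.51576396 -0.24070502  0.15973075]
```

View pics/w5b.png

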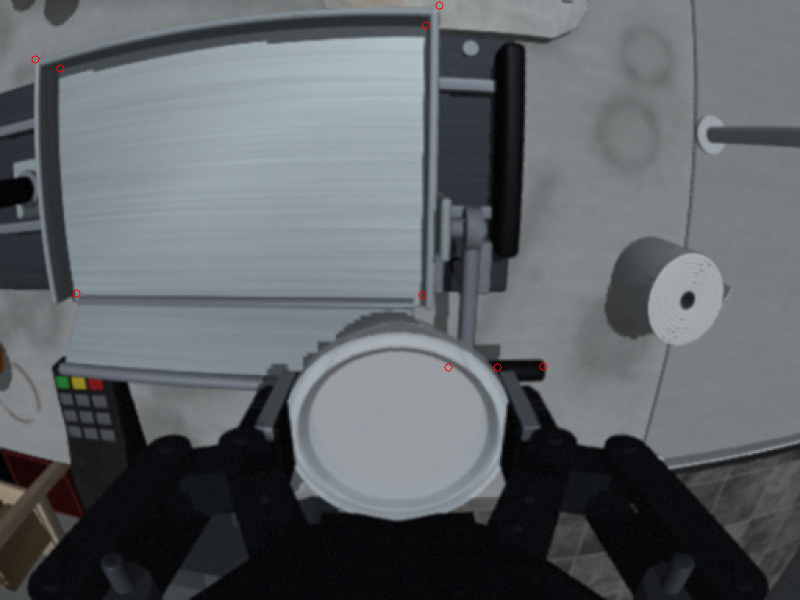

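Held upright; tray overlay fits within ~1–2 mm (tray centre ≈ (.591,-.138)). Place it far right.

```bash
python3 -m handwheel '[[28,11,0,0,0,0,0.5],[28,11,0,0,0,0,0.5],[28,11,0,0,0,0,0.5],[27,12,0,0,0,0,0.5],[0,0,-25,0,0,0,0.5],[0,0,-30,0,0,0,0.5],[0,0,-20,0,0,0,0.5],[0,0,-14,0,0,0,0.5],[0,0,-6,0,0,0,0.5],[0,0,0,0,0,0,0.5]]'
python3 -m handwheel '[[0,0,-1,0,0,0,0.5],[0,0,-1,0,0,0,0.5],[0,0,0,0,0,0,0.5],[0,0,0,0,0,0,0.85],[0,0,0,0,0,0,0.85],[0,0,0,0,0,0,0.85],[0,0,10,0,0,0,0.85],[0,0,40,0,0,0,0.85],[0,0,50,0,0,0,0.85],[-10,45,0,0,0,0,0.9]]'
```

```text
t: 16.8
tcp_pos: [0.6265, -0.1967, 0.0644]
tool_rot: [1.0, 0.002, 0.0, 0.0]
force: [0.1, 0.1, -0.8]
finger_gap: 0.726
gripper_force: 27.8
t: 18.05
tcp_pos: [0.6212, -0.1556, 0.1683]
tool_rot: [1.0, 0.0, 0.007, 0.003]
force: [0.0, 0.4, -0.3]
finger_gap: 0.897
gripper_force: 0.0
```

```bash
python3 -m handwheel '[[-20,51,3,0,0,0,1],[-30,51,3,0,0,0,1],[-30,51,2,0,0,0,1],[-30,51,0,0,0,0,1],[-30,51,0,0,0,0,1],[-30,51,0,0,0,0,1],[-30,51,0,0,0,0,1],[-30,51,0,0,0,0,1],[-13,3,0,0,0,0,1],[0,0,0,0,0,0,1]]'
python3 - <<'E'
from h import *
c=manip.get_calibration('wrist');b=snap('wrist','w6.png');s=manip.sense();print(s['tcp_pos'],s['tool_rot'])
m=cv2.resize(b[:,:,::-1],(640,480),interpolation=3)
for P in [(.374,.259),(.387,.364),(.491,.288)]:
    u,v=proj('wrist',P+(.036,),c); cv2.circle(m,(int(u*1.25),int(v*1.25)),4,(0,0,255),1)
cv2.imwrite('pics/w6b.png',m)
t=snap('top','t6.png')
E
```

```text
t: 19.3
tcp_pos: [0.3727, 0.2595, 0.1707]
tool_rot: [1.0, 0.003, 0.0, 0.0]
force: [0.9, -0.2, -0.2]
finger_gap: 0.997
gripper_force: 0.0
[0.37394236 0.25911418 0.17074202] [9.99997302e-01 2.24446123e-03 5.98637727e-04 6.63796107e-06]
```

View pics/w6b.png

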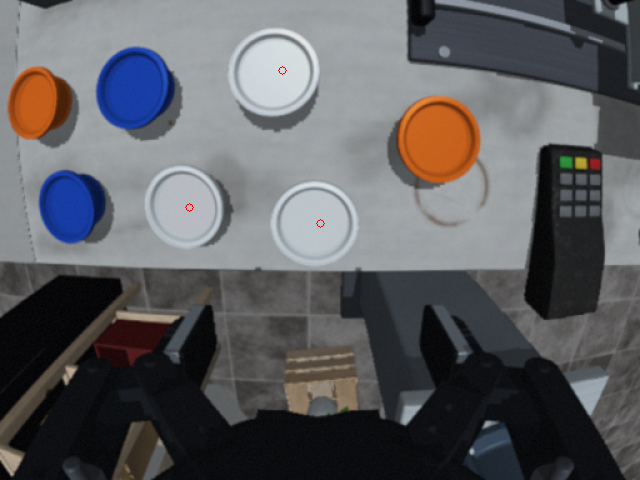

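White cup 2 is at (314,222), pink cup at (184,206), white cup 1 at (274,71): all ~4–7 mm more to the left than estimated. Correct and grasp.

```bash
python3 -m handwheel '[[0,4,-50,0,0,0,1],[0,0,-50,0,0,0,1],[0,0,-36,0,0,0,1],[0,0,-18,0,0,0,1],[0,0,-8,0,0,0,1],[0,0,0,0,0,0,1],[0,0,0,0,0,0,0.5],[0,0,0,0,0,0,0.5],[0,0,0,0,0,0,0.5],[0,0,0,0,0,0,0.5]]' 25
python3 -m handwheel '[[0,0,10,0,0,0,0.5],[0,0,40,0,0,0,0.5],[0,0,55,0,0,0,0.5],[0,0,55,0,0,0,0.5],[30,-34,0,0,0,0,0.5],[30,-42,0,0,0,0,0.5],[30,-42,0,0,0,0,0.5],[30,-42,0,0,0,0,0.5],[30,-42,0,0,0,0,0.5],[30,-42,0,0,0,0,0.5]]'
python3 -m handwheel '[[30,-40,0,0,0,0,0.5],[30,-40,0,0,0,0,0.5],[13,-18,0,0,0,0,0.5],[0,0,0,0,0,0,0.5],[0,0,-35,0,0,0,0.5],[0,0,-35,0,0,0,0.5],[0,0,-20,0,0,0,0.5],[0,0,-8,0,0,0,0.5],[0,0,-6,0,0,0,0.5],[0,0,0,0,0,0,0.5]]'
```

```text
t: 20.65
tcp_pos: [0.3743, 0.2636, 0.0096]
tool_rot: [1.0, 0.002, 0.001, -0.0]
force: [-0.1, -2.1, 6.2]
finger_gap: 0.731
gripper_force: 26.5
t: 21.9
tcp_pos: [0.5539, 0.0183, 0.169]
tool_rot: [1.0, 0.002, 0.0, -0.0]
force: [0.5, 0.7, -0.8]
finger_gap: 0.736
gripper_force: 27.8
t: 23.15
tcp_pos: [0.6265, -0.0781, 0.0648]
tool_rot: [1.0, 0.002, 0.0, 0.0]
force: [0.1, -0.2, -1.1]
finger_gap: 0.734
gripper_force: 27.8
```

```bash
python3 -m handwheel '[[0,0,-1,0,0,0,0.5],[0,0,-1,0,0,0,0.5],[0,0,0,0,0,0,0.85],[0,0,0,0,0,0,0.85],[0,0,0,0,0,0,0.85],[0,0,10,0,0,0,0.85],[0,0,45,0,0,0,0.85],[0,0,54,0,0,0,0.85],[-20,40,0,0,0,0,1],[-25,50,0,0,0,0,1]]'
python3 -m handwheel '[[-25,50,0,0,0,0,1],[-25,50,0,0,0,0,1],[-25,50,0,0,0,0,1],[-25,50,0,0,0,0,1],[-25,50,0,0,0,0,1],[-25,50,0,0,0,0,1],[-25,50,0,0,0,0,1],[-19,7,0,0,0,0,1],[0,0,0,0,0,0,1],[0,0,0,0,0,0,1]]'
python3 - <<'E'
from h import *
c=manip.get_calibration('wrist');b=snap('wrist','w7.png');s=manip.sense();print(s['tcp_pos'])
t=snap('top','t7.png')
m=cv2.resize(b[:,:,::-1],(520,390),interpolation=3);k=520/512
for P in [(.388,.369),(.490,.295)]:
    u,v=proj('wrist',P+(.036,),c); cv2.circle(m,(int(u*k),int(v*k)),4,(0,0,255),1)
x=cv2.resize(t[130:260,130:400,::-1],(540,260),interpolation=3)
cv2.imwrite('pics/w7b.png',np.vstack([cv2.copyMakeBorder(m,0,0,0,20,0),x])[:600])
E
```

```text
t: 24.4
tcp_pos: [0.5824, 0.0114, 0.1732]
tool_rot: [1.0, 0.001, 0.002, 0.0]
force: [0.2, 0.4, 0.2]
finger_gap: 0.999
gripper_force: 0.0
t: 25.65
tcp_pos: [0.3883, 0.3675, 0.1716]
tool_rot: [1.0, 0.002, 0.0, 0.0]
force: [0.4, -0.8, 0.2]
finger_gap: 0.997
gripper_force: 0.0
[0.38869728 0.36742827 0.17156668]
```

```bash
python3 -c "
import cv2;print(cv2.imread('pics/w7b.png').shape)"
```

```text
(600, 540, 3)
```

View pics/w7b.png

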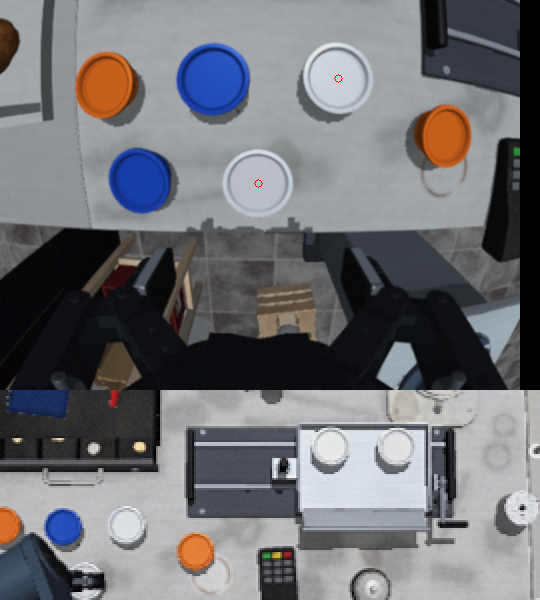

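Two cups stand in the tray; pink cup (258,183) is exactly under the marker, white cup 1 too. Grasp pink, place near right.

```bash
python3 -m handwheel '[[0,1,-50,0,0,0,1],[0,0,-50,0,0,0,1],[0,0,-36,0,0,0,1],[0,0,-19,0,0,0,1],[0,0,-8,0,0,0,1],[0,0,0,0,0,0,1],[0,0,0,0,0,0,0.5],[0,0,0,0,0,0,0.5],[0,0,0,0,0,0,0.5],[0,0,0,0,0,0,0.5]]' 25
python3 -m handwheel '[[0,0,10,0,0,0,0.5],[0,0,40,0,0,0,0.5],[0,0,55,0,0,0,0.5],[0,0,55,0,0,0,0.5],[15,-36,0,0,0,0,0.5],[15,-50,0,0,0,0,0.5],[15,-50,0,0,0,0,0.5],[15,-50,0,0,0,0,0.5],[15,-50,0,0,0,0,0.5],[15,-50,0,0,0,0,0.5]]'
python3 -m handwheel '[[15,-50,0,0,0,0,0.5],[15,-50,0,0,0,0,0.5],[15,-50,0,0,0,0,0.5],[15,-50,0,0,0,0,0.5],[15,-50,0,0,0,0,0.5],[2,-29,0,0,0,0,0.5],[0,0,0,0,0,0,0.5],[0,0,0,0,0,0,0.5],[0,0,0,0,0,0,0.5],[0,0,0,0,0,0,0.5]]'
```

```text
t: 27.0
tcp_pos: [0.3883, 0.3698, 0.0098]
tool_rot: [1.0, 0.002, 0.001, -0.001]
force: [-0.0, -1.1, 6.9]
finger_gap: 0.733
gripper_force: 26.7
t: 28.25
tcp_pos: [0.4777, 0.082, 0.169]
tool_rot: [1.0, 0.002, 0.0, -0.0]
force: [0.9, 0.7, -1.3]
finger_gap: 0.728
gripper_force: 27.9
t: 29.5
tcp_pos: [0.5544, -0.1942, 0.1685]
tool_rot: [1.0, 0.003, -0.0, -0.0]
force: [0.8, 0.4, -0.6]
finger_gap: 0.73
gripper_force: 27.9
```

```bash
python3 -m handwheel '[[0,-3,-35,0,0,0,0.5],[0,0,-35,0,0,0,0.5],[0,0,-20,0,0,0,0.5],[0,0,-8,0,0,0,0.5],[0,0,-5,0,0,0,0.5],[0,0,-2,0,0,0,0.5],[0,0,0,0,0,0,0.5],[0,0,0,0,0,0,0.85],[0,0,0,0,0,0,0.85],[0,0,0,0,0,0,0.85]]'
python3 -m handwheel '[[0,0,10,0,0,0,0.85],[0,0,45,0,0,0,0.85],[0,0,54,0,0,0,0.85],[-6,45,0,0,0,0,1],[-6,50,0,0,0,0,1],[-6,50,0,0,0,0,1],[-6,50,0,0,0,0,1],[-6,50,0,0,0,0,1],[-6,50,0,0,0,0,1],[-6,50,0,0,0,0,1]]'
python3 -m handwheel '[[-6,50,0,0,0,0,1],[-6,50,0,0,0,0,1],[-6,47,0,0,0,0,1],[-5,0,0,0,0,0,1],[0,0,0,0,0,0,1],[0,0,0,0,0,0,1],[0,0,0,0,0,0,1],[0,0,0,0,0,0,1],[0,0,0,0,0,0,1],[0,0,0,0,0,0,1]]'
python3 - <<'E'
from h import *
c=manip.get_calibration('wrist');b=snap('wrist','w8.png');s=manip.sense();print(s['tcp_pos'])
t=snap('top','t8.png')
m=cv2.resize(b[:,:,::-1],(520,390),interpolation=3);k=520/512
for P in [(.490,.295)]:
    u,v=proj('wrist',P+(.036,),c); cv2.circle(m,(int(u*k),int(v*k)),4,(0,0,255),1)
x=cv2.resize(t[150:240,210:390,::-1],(540,270),interpolation=3)
cv2.imwrite('pics/w8b.png',np.vstack([cv2.copyMakeBorder(m[:330],0,0,0,20,0),x])[:600])
E
```

```text
t: 30.75
tcp_pos: [0.5546, -0.1986, 0.0635]
tool_rot: [1.0, 0.002, 0.0, 0.0]
force: [-0.0, 0.3, -0.6]
finger_gap: 0.849
gripper_force: 0.0
t: 32.0
tcp_pos: [0.5124, 0.1481, 0.1732]
tool_rot: [1.0, 0.002, 0.001, -0.0]
force: [0.8, 0.7, 0.0]
finger_gap: 1.001
gripper_force: 0.0
t: 33.25
tcp_pos: [0.4896, 0.2934, 0.1723]
tool_rot: [1.0, 0.002, 0.0, 0.0]
force: [1.6, -0.2, -0.1]
finger_gap: 0.997
gripper_force: 0.0
[0.48950508 0.29343973 0.17227809]
```

View pics/w8b.png

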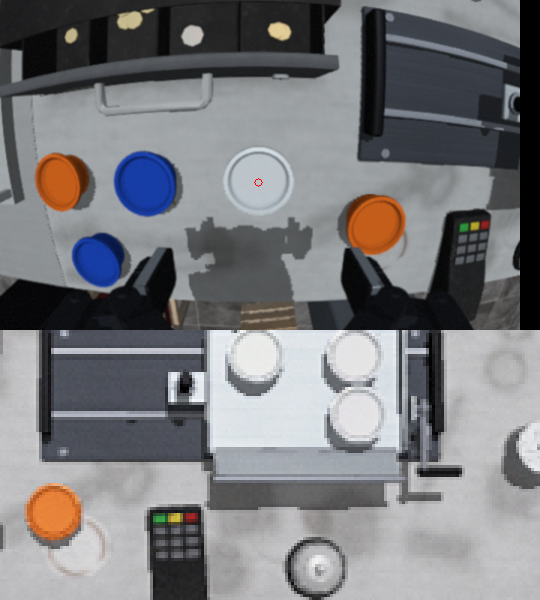

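White cup 1 at (258,181) on the marker; three cups in the tray. A drawer unit stands close behind it; triangulate its height before reaching down.

```bash
python3 - <<'E'
from h import *
def tri(p,q):
    o1,d1=ray('top',*p);o2,d2=ray('wrist',*q)
    A=np.stack([d1,-d2],1);s=np.linalg.lstsq(A,o2-o1,rcond=None)[0]
    a,b=o1+s[0]*d1,o2+s[1]*d2;print(((a+b)/2).round(3),np.linalg.norm(a-b).round(4))
tri((181,177),(205.8,104.4)); tri((208.5,167.5),(332.8,61));tri((153.5,177),(98,108))
E
```

```text
[0.564 0.335 0.056] 0.0062
[0.6   0.231 0.069] 0.0048
[0.564 0.424 0.088] 0.0057
```

Drawer front starts at x .60, handle .564, below 0.09 m: clear. Grasp and place near left.

```bash
python3 -m handwheel '[[0,1,-50,0,0,0,1],[0,0,-50,0,0,0,1],[0,0,-36,0,0,0,1],[0,0,-20,0,0,0,1],[0,0,-8,0,0,0,1],[0,0,0,0,0,0,1],[0,0,0,0,0,0,0.5],[0,0,0,0,0,0,0.5],[0,0,0,0,0,0,0.5],[0,0,0,0,0,0,0.5]]' 25
python3 -m handwheel '[[0,0,10,0,0,0,0.5],[0,0,40,0,0,0,0.5],[0,0,55,0,0,0,0.5],[0,0,55,0,0,0,0.5],[8,-34,0,0,0,0,0.5],[8,-50,0,0,0,0,0.5],[8,-50,0,0,0,0,0.5],[8,-50,0,0,0,0,0.5],[8,-50,0,0,0,0,0.5],[8,-50,0,0,0,0,0.5]]'
python3 -m handwheel '[[8,-50,0,0,0,0,0.5],[9,-40,0,0,0,0,0.5],[0,0,0,0,0,0,0.5],[0,0,-35,0,0,0,0.5],[0,0,-35,0,0,0,0.5],[0,0,-20,0,0,0,0.5],[0,0,-8,0,0,0,0.5],[0,0,-2,0,0,0,0.5],[0,0,0,0,0,0,0.5],[0,0,0,0,0,0,0.5]]'
```

```text
t: 34.6
tcp_pos: [0.4903, 0.2948, 0.0099]
tool_rot: [1.0, 0.002, 0.001, -0.0]
force: [-0.6, 0.1, 5.7]
finger_gap: 0.734
gripper_force: 26.7
t: 35.85
tcp_pos: [0.5375, 0.0089, 0.169]
tool_rot: [1.0, 0.002, 0.0, 0.0]
force: [0.4, -0.4, -0.1]
finger_gap: 0.735
gripper_force: 27.9
t: 37.1
tcp_pos: [0.5551, -0.0796, 0.0692]
tool_rot: [1.0, 0.002, 0.001, 0.0]
force: [0.2, 0.0, -0.4]
finger_gap: 0.73
gripper_force: 27.9
```

```bash
python3 -m handwheel '[[0,0,-3,0,0,0,0.5],[0,0,-2,0,0,0,0.5],[0,0,0,0,0,0,0.5],[0,0,0,0,0,0,0.85],[0,0,0,0,0,0,0.85],[0,0,0,0,0,0,0.85],[0,0,10,0,0,0,0.85],[0,0,45,0,0,0,0.85],[0,0,54,0,0,0,0.85],[0,0,0,0,0,0,0.5]]'
python3 -m handwheel '[[-30,-15,0,0,0,0,0],[-30,-15,0,0,0,0,0],[-30,-15,0,0,0,0,0],[-30,-14,0,0,0,0,0],[-3,0,-20,0,0,0,0],[0,0,-35,0,0,0,0],[0,0,-30,0,0,0,0],[0,0,-18,0,0,0,0],[0,0,0,0,0,0,0],[0,0,0,0,0,0,0]]'
python3 - <<'E'
from h import *
s=manip.sense();print(s['tcp_pos'],s['force'])
t=snap('top','t9.png');g=snap('wrist','w9.png')
x=cv2.resize(t[150:240,230:370,::-1],(560,360),interpolation=3)
cv2.imwrite('pics/w9b.png',x)
E
```

```text
t: 38.35
tcp_pos: [0.5577, -0.0805, 0.1773]
tool_rot: [1.0, 0.002, 0.005, 0.002]
force: [-0.2, -0.9, -0.2]
finger_gap: 0.657
gripper_force: 0.0
t: 39.6
tcp_pos: [0.4315, -0.1385, 0.0696]
tool_rot: [1.0, 0.002, 0.0, 0.0]
force: [0.3, 0.2, 0.0]
finger_gap: 0.001
gripper_force: 0.0
[ 0.43153035 -0.1385034   0.06956606] [0.26766609 0.19848374 0.00141407]
```

View pics/w9b.png

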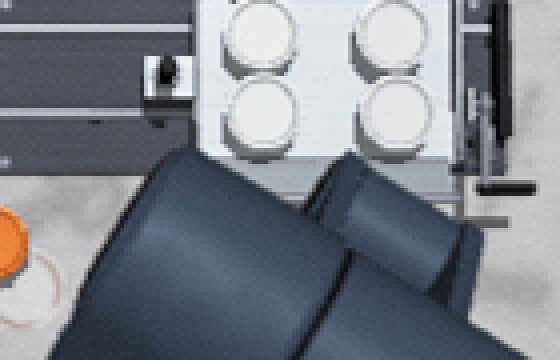

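All four cups stand in the tray ((262,35),(392,35),(262,112),(395,112)). Push the gate shut.

```bash
python3 -m handwheel '[[10,0,0,0,0,0,0],[10,0,0,0,0,0,0],[10,0,0,0,0,0,0],[8,0,0,0,0,0,0],[7,0,0,0,0,0,0],[6,0,0,0,0,0,0],[6,0,0,0,0,0,0],[5,0,0,0,0,0,0],[3,0,0,0,0,0,0],[0,0,0,0,0,0,0]]'
python3 -m handwheel '[[1,0,0,0,0,0,0],[1,0,0,0,0,0,0],[1,0,0,0,0,0,0],[1,0,0,0,0,0,0],[1,0,0,0,0,0,0],[1,0,0,0,0,0,0],[0,0,0,0,0,0,0],[0,0,0,0,0,0,0],[0,0,0,0,0,0,0],[0,0,0,0,0,0,0]]'
```

```text
t: 40.95
tcp_pos: [0.4979, -0.1388, 0.0693]
tool_rot: [1.0, 0.002, 0.001, 0.0]
force: [0.8, -0.8, 0.3]
finger_gap: -0.001
gripper_force: 0.0
t: 42.2
tcp_pos: [0.4981, -0.1382, 0.0692]
tool_rot: [1.0, 0.003, -0.004, -0.001]
force: [-11.3, -4.6, 6.2]
finger_gap: 0.001
gripper_force: 5.6
```

Gate hit its stop at x .498 (11 N). Back off, turn, and go over the brake bar.

```bash
python3 -m handwheel '[[-10,0,0,0,0,0,0],[-20,0,0,0,0,0,0],[-10,0,20,0,0,10,0],[0,-20,30,0,0,10,0.2],[0,-20,30,0,0,10,0.5],[0,-20,20,0,0,10,0.5],[2,-25,0,0,0,10,0.5],[5,-25,0,0,0,10,0.5],[5,-25,0,0,0,10,0.5],[5,-24,0,0,0,10,0.5]]'
python3 -m handwheel '[[5,0,0,0,0,10,0.5],[0,0,0,0,0,0,0.5],[0,0,0,0,0,0,0.5],[0,0,0,0,0,0,0.5],[0,0,0,0,0,0,0.5],[0,0,0,0,0,0,0.5],[0,0,0,0,0,0,0.5],[0,0,0,0,0,0,0.5],[0,0,0,0,0,0,0.5],[0,0,0,0,0,0,0.5]]'
python3 - <<'E'
from h import *
c=manip.get_calibration('wrist');b=snap('wrist','wA.png');s=manip.sense();print(s['tcp_pos'],s['tool_rot'])
m=cv2.resize(b[:,:,::-1],(640,480),interpolation=3)
for d in [(-.105,-.154,.031),(-.105,-.128,.031),(-.0785,-.113,.048),(-.0785,0,.048)]:
    u,v=proj('wrist',np.array([.591,-.138,.054])+d,c); cv2.circle(m,(int(u*1.25),int(v*1.25)),4,(0,0,255),1)
cv2.imwrite('pics/wAb.png',m)
E
```

```text
t: 43.45
tcp_pos: [0.4802, -0.2984, 0.1694]
tool_rot: [0.763, 0.647, 0.0, 0.001]
force: [0.0, 0.3, -0.5]
finger_gap: 0.496
gripper_force: 0.0
t: 44.7
tcp_pos: [0.4845, -0.2975, 0.1693]
tool_rot: [0.706, 0.709, -0.0, 0.0]
force: [-0.0, 0.4, 0.9]
finger_gap: 0.499
gripper_force: 0.0
[ 0.48449625 -0.2975142   0.16931507] [ 7.05605263e-01  7.08605117e-01 -6.95610510e-06  1.39074233e-05]
```

View pics/wAb.png

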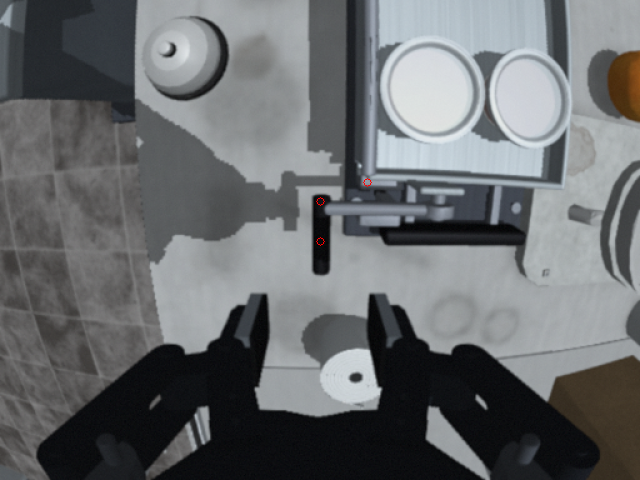

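Bar spans (321,195–275), level; gate edge upright. Descend, pinch, lift round the arc.

```bash
python3 -m handwheel '[[1,0,-30,0,0,0,0.5],[0,0,-30,0,0,0,0.5],[0,0,-25,0,0,0,0.5],[0,0,-14,0,0,0,0.5],[0,0,0,0,0,0,0.5],[0,0,0,0,0,0,0],[0,0,0,0,0,0,0],[0,0,0,0,0,0,0],[0,0,0,0,0,0,0],[0,0,0,0,0,0,0]]' 30
python3 -m handwheel '[[0,0,5,0,0,0,0],[1,0,6,0,0,0,0],[1,0,6,0,0,0,0],[1,0,5,0,0,0,0],[2,0,5,0,0,0,0],[2,0,5,0,0,0,0],[3,0,5,0,0,0,0],[3,0,5,0,0,0,0],[3,0,5,0,0,0,0],[4,0,4,0,0,0,0]]'
```

```text
t: 46.0
tcp_pos: [0.4864, -0.2981, 0.0713]
tool_rot: [0.706, 0.709, 0.0, 0.001]
force: [1.7, -0.4, 5.8]
finger_gap: 0.127
gripper_force: 29.7
t: 47.25
tcp_pos: [0.5025, -0.2964, 0.1214]
tool_rot: [0.705, 0.709, -0.002, -0.004]
force: [-8.6, -1.3, -0.8]
finger_gap: 0.123
gripper_force: 29.4
```

```bash
python3 -m handwheel '[[1,0,1,0,0,0,0],[1,0,1,0,0,0,0],[0,0,0,0,0,0,0.5],[0,0,0,0,0,0,0.5],[0,0,0,0,0,0,0.5],[0,0,20,0,0,0,0.5],[0,0,50,0,0,0,0.5],[14,50,0,0,0,0,0.8],[14,50,0,0,0,0,0.8],[14,50,0,0,0,0,0.8]]'
python3 -m handwheel '[[14,50,0,0,0,0,0.8],[14,50,0,0,0,0,0.8],[14,50,0,0,0,0,0.8],[0,5,0,0,0,0,0.8],[0,0,0,0,0,0,0.8],[0,0,0,0,0,0,0.8],[0,0,0,0,0,0,0.8],[0,0,0,0,0,0,0.8],[0,0,0,0,0,0,0.8],[0,0,0,0,0,0,0.8]]'
python3 - <<'E'
from h import *
c=manip.get_calibration('wrist');b=snap('wrist','wB.png');s=manip.sense();print(s['tcp_pos'],proj('wrist',(.592,.008,.122)))
t=snap('top','tB.png')
m=cv2.resize(b[:,:,::-1],(440,330),interpolation=3)
x=cv2.resize(t[150:240,230:370,::-1],(420,270),interpolation=3)
cv2.imwrite('pics/wBb.png',np.vstack([m,cv2.copyMakeBorder(x,0,0,0,20,0)]))
E
```

```text
t: 48.5
tcp_pos: [0.5503, -0.1462, 0.1938]
tool_rot: [0.706, 0.708, 0.001, 0.001]
force: [0.3, -0.4, -0.4]
finger_gap: 0.798
gripper_force: 0.0
t: 49.75
tcp_pos: [0.5915, 0.0073, 0.1933]
tool_rot: [0.706, 0.709, -0.0, -0.0]
force: [0.5, 0.5, 0.4]
finger_gap: 0.8
gripper_force: 0.0
[0.59151355 0.00739666 0.19331839] (np.float64(255.29893255923534), np.float64(204.2964321803219))
```

View pics/wBb.png

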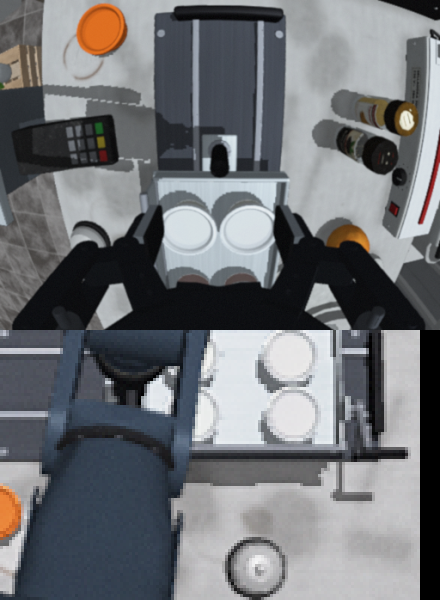

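```bash
python3 - <<'E'
from h import *
print(at('wrist',254.8,192,.122),proj('top',(.506,-.292,.136)),proj('top',(.486,-.292,.085)),proj('wrist',(.592,.018,.054)))
t=cv2.imread('pics/tB.png');m=cv2.imread('pics/wB.png')
a=cv2.resize(t[160:210,325:385],(480,400),interpolation=2);b=cv2.resize(m[150:240,210:300],(320,320),interpolation=2)
cv2.imwrite('pics/cB.png',np.hstack([a,cv2.copyMakeBorder(b,0,80,0,0,0)]))
E
```

```text
[0.59155689 0.01802478 0.122     ] (np.float64(358.89977822918206), np.float64(190.84303018247314)) (np.float64(355.39723739810677), np.float64(197.6933060435497)) (np.float64(255.0597174973242), np.float64(170.8596885512643))
```

View pics/cB.png

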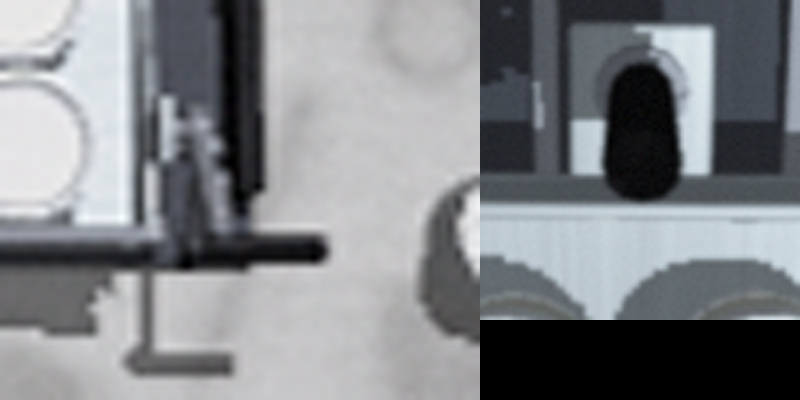

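Bar top-view pixel (358.5,191) matches "up" (358.9,190.8). Post is about 5 mm more to the left; grip it.

```bash
python3 -m handwheel '[[0,5,-25,0,0,0,0.8],[0,0,-25,0,0,0,0.8],[0,0,-25,0,0,0,0.8],[0,0,-25,0,0,0,0.8],[0,0,0,0,0,0,0.8],[0,0,0,0,0,0,0],[0,0,0,0,0,0,0],[0,0,0,0,0,0,0],[0,0,0,0,0,0,0],[0,0,0,0,0,0,0]]' 40
python3 -m handwheel '[[0,1,0,0,0,0,0],[0,2,0,0,0,0,0],[0,4,0,0,0,0,0],[0,5,0,0,0,0,0],[0,7,0,0,0,0,0],[0,7,0,0,0,0,0],[0,7,0,0,0,0,0],[0,7,0,0,0,0,0],[0,7,0,0,0,0,0],[0,7,0,0,0,0,0]]'
python3 -m handwheel '[[0,7,0,0,0,0,0],[0,7,0,0,0,0,0],[0,7,0,0,0,0,0],[0,7,0,0,0,0,0],[0,7,0,0,0,0,0],[0,7,0,0,0,0,0],[0,7,0,0,0,0,0],[0,7,0,0,0,0,0],[0,6,0,0,0,0,0],[0,5,0,0,0,0,0]]'
python3 -m handwheel '[[0,5,0,0,0,0,0],[0,4,0,0,0,0,0],[0,3,0,0,0,0,0],[0,2,0,0,0,0,0],[0,1,0,0,0,0,0],[0,1,0,0,0,0,0],[0,1,0,0,0,0,0],[0,1,0,0,0,0,0],[0,0,0,0,0,0,0],[0,0,0,0,0,0,0]]'
```

```text
t: 51.1
tcp_pos: [0.5924, 0.0124, 0.0945]
tool_rot: [0.706, 0.709, 0.001, 0.001]
force: [-0.2, 0.2, 7.0]
finger_gap: 0.195
gripper_force: 39.2
t: 52.35
tcp_pos: [0.5925, 0.0661, 0.0945]
tool_rot: [0.706, 0.709, 0.001, 0.001]
force: [-0.4, -1.1, 5.3]
finger_gap: 0.197
gripper_force: 39.2
t: 53.6
tcp_pos: [0.5928, 0.1333, 0.0946]
tool_rot: [0.705, 0.709, 0.001, 0.001]
force: [0.2, -0.9, 5.6]
finger_gap: 0.198
gripper_force: 39.2
t: 54.85
tcp_pos: [0.5928, 0.1513, 0.0945]
tool_rot: [0.706, 0.709, 0.001, 0.001]
force: [1.9, -0.2, 4.3]
finger_gap: 0.194
gripper_force: 39.2
```

```bash
python3 -m handwheel '[[0,1,0,0,0,0,0],[0,1,0,0,0,0,0],[0,1,0,0,0,0,0],[0,1,0,0,0,0,0],[0,1,0,0,0,0,0],[0,1,0,0,0,0,0],[0,1,0,0,0,0,0],[0,1,0,0,0,0,0],[0,1,0,0,0,0,0],[0,1,0,0,0,0,0]]'

```

```text
t: 56.1
tcp_pos: [0.5927, 0.1567, 0.0945]
tool_rot: [0.705, 0.709, -0.002, 0.003]
force: [-0.5, -15.6, 6.9]
finger_gap: 0.198
gripper_force: 39.3
```

At the left stop (15.6 N). Release, lift over, and push the bar down at ~(.503,-.142).

```bash
python3 -m handwheel '[[0,-4,0,0,0,0,0.8],[0,0,0,0,0,0,0.8],[0,0,0,0,0,0,0.8],[0,0,40,0,0,0,0.8],[0,0,58,0,0,0,0.8],[0,0,6,0,0,0,0],[-15,-50,0,0,0,0,0],[-15,-50,0,0,0,0,0],[-15,-50,0,0,0,0,0],[-15,-50,0,0,0,0,0]]'
python3 -m handwheel '[[-15,-50,0,0,0,0,0],[-14,-49,0,0,0,0,0],[0,0,0,0,0,0,0],[0,0,0,0,0,0,0],[0,0,0,0,0,0,0],[0,0,0,0,0,0,0],[0,0,0,0,0,0,0],[0,0,0,0,0,0,0],[0,0,0,0,0,0,0],[0,0,0,0,0,0,0]]'
python3 - <<'E'
from h import *
c=manip.get_calibration('wrist');b=snap('wrist','wC.png');s=manip.sense();print(s['tcp_pos'],s['finger_gap'])
m=cv2.resize(b[:,:,::-1],(640,480),interpolation=3)
for d in [(-.085,-.154,.082),(-.085,-.128,.082),(-.0785,-.113,.048),(.08,-.12,.021),(.08,.12,.021)]:
    u,v=proj('wrist',np.array([.591,.012,.054])+d,c); cv2.circle(m,(int(u*1.25),int(v*1.25)),4,(0,0,255),1)
cv2.imwrite('pics/wCb.png',m)
E
```

```text
t: 57.35
tcp_pos: [0.5303, -0.0433, 0.1963]
tool_rot: [0.705, 0.709, -0.0, -0.001]
force: [-0.1, -0.8, 0.8]
finger_gap: 0.003
gripper_force: 0.0
t: 58.6
tcp_pos: [0.5025, -0.1415, 0.1973]
tool_rot: [0.706, 0.709, 0.0, 0.0]
force: [-0.4, -0.1, 0.4]
finger_gap: -0.002
gripper_force: 0.0
[ 0.50246518 -0.14152933  0.19732559] -4.994693283542164e-05
```

View pics/wCb.png

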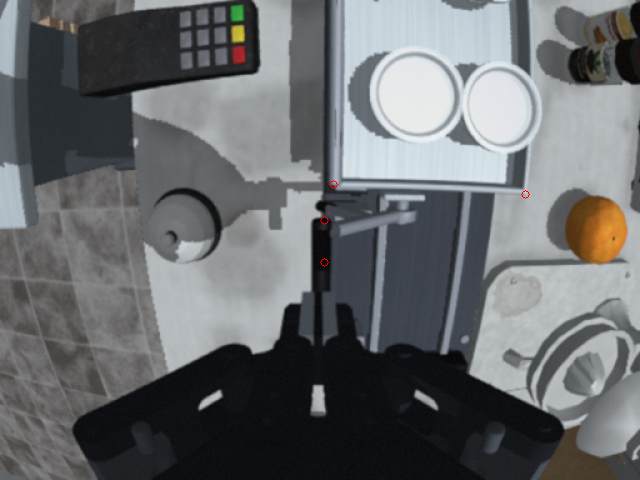

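Gate shut, cups standing at (416,95),(500,107), bar under the fingers at (322,255), tray markers fit. Push down, then retreat up.

```bash
python3 -m handwheel '[[0,0,-25,0,0,0,0],[0,0,-23,0,0,0,0],[0,0,-8,0,0,0,0],[-3,0,-8,0,0,0,0],[-3,0,-8,0,0,0,0],[-3,0,-8,0,0,0,0],[-2,0,-8,0,0,0,0],[-2,0,-8,0,0,0,0],[-2,0,-8,0,0,0,0],[0,0,-4,0,0,0,0]]'
python3 -m handwheel '[[0,0,-2,0,0,0,0],[0,0,-2,0,0,0,0],[0,0,-1,0,0,0,0],[0,0,0,0,0,0,0],[0,0,0,0,0,0,0],[0,0,0,0,0,0,0],[0,0,0,0,0,0,0],[0,0,0,0,0,0,0],[0,0,0,0,0,0,0],[0,0,0,0,0,0,0]]'
python3 -m handwheel '[[0,0,5,0,0,0,0],[0,0,10,0,0,0,0],[0,0,30,0,0,0,0],[0,0,40,0,0,0,0],[0,0,40,0,0,0,0],[-10,-40,0,0,0,0,0],[-10,-50,0,0,0,0,0],[0,-50,0,0,0,0,0],[0,0,0,0,0,0,0],[0,0,0,0,0,0,0]]'
python3 - <<'E'
from h import *
t=snap('top','tD.png')
print(proj('top',(.506,-.142,.136)),proj('top',(.486,-.142,.085)))
cv2.imwrite('pics/tDb.png',cv2.resize(t[150:240,200:360,::-1],(800,450),interpolation=3))
E
```

```text
t: 59.9
tcp_pos: [0.4879, -0.1417, 0.0895]
tool_rot: [0.706, 0.709, 0.0, 0.0]
force: [-5.0, 1.5, 25.4]
finger_gap: -0.002
gripper_force: 12.7
t: 61.15
tcp_pos: [0.488, -0.1423, 0.0886]
tool_rot: [0.705, 0.709, -0.0, 0.002]
force: [-8.7, 1.1, 38.5]
finger_gap: -0.003
gripper_force: 19.0
t: 62.4
tcp_pos: [0.4673, -0.2811, 0.2087]
tool_rot: [0.706, 0.708, 0.0, -0.001]
force: [-0.8, 0.5, 0.1]
finger_gap: -0.0
gripper_force: 0.0
(np.float64(314.9347587867722), np.float64(190.93629564464902)) (np.float64(312.9744783056499), np.float64(197.78196849875002))
```

View pics/tDb.png

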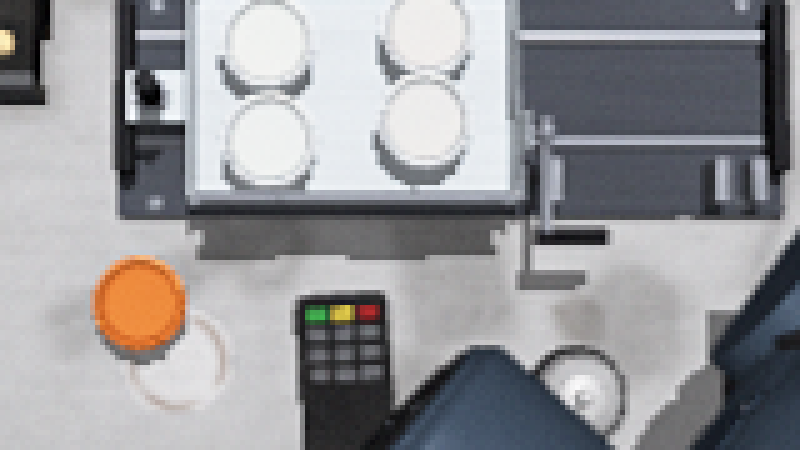

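Bar at (314.4,197.4) = down; four cups upright. The left pair sits slightly nearer the gate, so I'll check the limits before handing in.

```bash
python3 - <<'E'
from h import *
T=np.array([.591,.012])
for x,y in [(268,42),(270,138),(427,28),(425,122)]: print((at('top',200+x/5,150+y/5,.09)[:2]-T).round(3))
print(manip.sense()['force']); print(manip.sign_off())
E
```

```text
[0.035 0.056]
[-0.033  0.054]
[ 0.045 -0.057]
[-0.022 -0.055]
[ 1.01491728 -0.52617119 -0.3906416 ]
the job is handed in; nothing more can be done
None
```

The job is done and handed in: the shuttle is braked at the left-hand end with the gate shut and all four cups (two red, two white) upright in the tray, at about 62 s of the 210 s allowed; the hand-in returned no verdict.

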